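# Shift the gear selector on the test bench into third

## Task

The gear selector on the test bench has its stick standing somewhere in the left-hand slot of its H-shaped gate. Push the stick with your fingertips, without gripping it or forcing it hard against the gate, to neutral, across to the right-hand slot, and forward all the way home into third (the end with three dots, right-hand side, away from the robot), without putting it into fourth on the way. Leave the stick there and let go of it; leave everything else on the bench where it is.

Things in the scene. Friction and masses are not known exactly. Their poses are not given: they have to be found in the camera images.
- selector: the gear selector under test, bolted to the bench: grey housing 166 x 130 mm, top 135 mm above the bench, on an aluminium plate 280 x 260 x 10 mm. Origin at the centre of the plate's underside, on the bench; x points forward (away from the driver, towards first and third), y to the driver's left, z up. It may be turned about z.
- gate_centre (a point): centre of the H opening, on the top face of the steel gate plate (8 mm thick, on rubber mounts that give about 1 mm per 16 N), 135 mm above the bench; axes of the selector. Two slots run along x, 15 mm wide, centred 20 mm to the left (+y) and 20 mm to the right (-y), each from x = -35 to +35 mm; a cross channel along y at x = 0 (neutral), 20 mm wide, joins them.
- third_end (a point): where the middle of the rod stands, at the gate's top face, when fully in third: forward end of the right-hand slot. Black dots on the plate beyond the slot ends: one = first (left, forward), two = second (left, rearward), three = third (right, forward), four = fourth (right, rearward).
- stick_pivot (a point): point about which the stick swings, 24 mm above the bench, inside the housing; axes of the selector. The knob's centre is 211 mm up the stick from here: seen from here it lies at x = 0.211 sin(fore), y = -0.211 cos(fore) sin(across), z = 0.211 cos(fore) cos(across) (m).
- knob_centre (a point): centre of the stick's black knob, 44 mm across and 52 mm high (26 mm above and below this point), on a steel rod 10 mm thick; 235 mm above the bench when upright. The axes turn with the stick, z up the stick. The stick takes about 3.5 N at the knob to move, has no spring and no detent, stays where it is left, and is guided only by the gate.
- across (a joint): sideways angle of the stick (rad): 0 upright, negative to the left (+y of the selector), positive to the right. About -0.19 in the left-hand slot and +0.19 in the right-hand slot, with about 0.02 of play each way. It can change from one slot to the other only with fore within about 0.05 of 0 (the corners are rounded).
- fore (a joint): fore-and-aft angle of the stick (rad): 0 neutral, positive forward (+x of the selector), about +0.255 where the rod meets the forward end of a slot (first or third, fully home) and -0.255 at the rearward end (second or fourth). Pushed on against a slot's end the knob gives about 1 mm per 4 N and springs back when let go; some 10 N is ample, over 35 N is forcing it.
- spare_knob: loose red spare knob, 42 mm across and 49 mm high, standing on the selector's plate to the left of the housing; origin at its underside; leave alone
- relay: loose blue relay module 42 x 28 x 28 mm on the selector's plate to the right of the housing; origin at the centre of its underside; leave alone
- screwdriver: loose screwdriver, green handle, about 150 mm long, lying on the selector's plate on the robot's side of the housing; origin at its underside; leave alone
- multimeter: loose grey multimeter 170 x 82 x 42 mm lying on the bench; origin at the centre of its underside; leave alone
- spray_can: loose spray can, 54 mm across, 150 mm high, standing on the bench; origin at its underside; leave alone
- mug: loose white mug, 80 mm across, 90 mm high, standing on the bench; origin at its underside; leave alone
- solder_reel: loose reel of solder, 60 mm across, 50 mm high, standing on the bench; origin at its underside; leave alone

How it is judged:
By the outcome, as a careful person would: the job done as asked, in the order asked, and still so for the second after the job is handed in, with the robot touching nothing.
It also fails if it takes over 51 s, if anything falls off the work surface, if the arm or the gripper's body presses on something with over 40 N, if the wrist force passes 120 N, or if a joint passes its speed limit or range.

## Robot

A 7-joint arm with a two-finger parallel gripper is mounted at the origin on the work surface. World frame = base frame: x ahead of the robot, y to its left, z up, the work surface at z = 0. Lengths are in m, angles in rad, forces in N, time in s.
With the tool pointing down it reaches from about 0.425 to 0.875 m from the base axis. Payload 8.4 kg.
Tool frame: the origin (TCP) lies between the finger pads; the fingertips stand 25 mm ahead of it and the grasp point (between the pads) lies 6 mm ahead of it (arm.finger_overhang is the distance from the TCP to the fingertips, in m); y points along the fingers, x is the direction in which the jaws open and shut, and the axes are right-handed (so a half turn about y gives the same grasp; the last joint's range is limited). The gripper opens to 87 mm and grips with 3 to 60 N. Pads are 19 mm wide; open, the fingers measure 117 mm over their backs; the gripper's body (75 mm by 190 mm) begins 51 mm behind the grasp point.
Start: joints at [1.226, 0.333, 0.04, 1.465, -0.013, 1.343, -0.059], TCP at [0.158, -0.63, 0.248] pointing down, gripper open.
Joint ranges: [-2.58, 2.58], [-0.38, 2.09], [-1.3, 1.39], [0.25, 2.4], [-1.5, 4.64], [0.08, 2.09], [-2.65, 2.65]. Speed limits (rad/s): [2.22, 2.22, 2.79, 2.79, 3.14, 3.14, 3.14].

## Interface

Orientations are given as a rotation vector (axis times angle).
In Python, from bench import observe, grab_frame, arm, models gives the robot as it stands.
- The arm moves only by the tool servo_tool, never from a script. Its argument "commands" is a list of rows, each a list of 3 entries, a list of its own where there are three numbers: the shift along the tool's x, y, z in cm, then the turn about the tool's y in rad, then the closure, from 0 (fully open) to 1 (shut). A call has 1 to 8 rows; each row is the pose to reach, as a shift and turn from the pose commanded when the call began, along the tool's axes at that moment; what a row does not reach only later rows make up. A row lasts 1/8 s, in which the tool goes at most 62.5 mm and 10.7 degrees, less where a joint would pass 70% of its speed; a pose out of reach is approached as far as the arm can. A call with a gripper value outside its range is refused whole. The fingers move at their own pace and stop on an object; "newtons" is the grip in N (left out, the last holds). Time passes only in rows, so rows that repeat a pose let the fingers close. It gives the time, the measured TCP pose, the force and the opening at its end, in the units of the state.
- observe(): the state, without advancing time (a new reading comes with each control period).
- grab_frame(name): name is "scene" or "top"; returns a dict with "img" (384x512x3 uint8, red, green, blue), "fov_y" (degrees; the focal length in pixels is half the picture's height over the tangent of half this angle, whatever the lens; pixels are square), "cx", "cy" (the principal point, pixels), "rvec" (rotation vector, rad) and "tvec" (3), from world to camera coordinates, as OpenCV has them. Camera axes: x right, y down, z forward; pixel columns grow to the right and rows downward; lengths in m; the calibration is good to about 2 mm. A picture is of the moment at which its call begins. There is no depth.
- arm.finish_job(): hands the job in, once; it reports no verdict.
Trained networks look in the newest picture that a camera, given by its name, has taken for a name from the list of things; names that differ only in an ending like _2 or _b are one class to them, and where a whole thing is asked for, a point or a joint stands for the part that bears it (a point fixed in the world has none). Each returns a list of dicts, best first, with "p" (0 to 1); they miss things now and then, are a little off and sometimes report something else, mostly with a low value. They report only what shows in the picture. A call takes as long as a camera call.
- models.silhouettes(query, camera): "region" (384x512 bool, what is visible of it) and "location" ([column, row] in pixels, amid what is visible of it).
- models.spot_point(query, camera): "location" ([column, row] in pixels: a listed point, or the origin of a listed thing).
The state is a dict: "time": time; "qpos": joint angles; "qvel": joint speeds; "joint_torque": joint torques, N m; "position": TCP position; "tcp_rot": TCP orientation; "ft_force": force on the tool from outside, world axes, zero at the start; "moment": the same for the moment, N m; "finger_gap": finger opening in m.
Only numpy, scipy, OpenCV 4.12 (cv2) and the standard library are available. Lean on these libraries where they do the work, as an engineer would, in place of code of your own. Each camera call takes 0.05 s, during which the arm holds its last target.

## Working session

There is one attempt and no reset: what is moved stays moved. The work goes in short steps, Python scripts to look and compute and a tool call to move; the robot and the scene stay as the last step left them, time stands still between calls to the robot, and variables do not carry over. Pictures are saved under pics/ and viewed, and the job is handed in when it is done.

Besides the shell and the picture viewer there is one more tool, called after "Emit:" in YAML: its name, and indented under it one key for each argument. servo_tool: Moves the arm, as the interface text tells. Its arguments: {"type":"object","properties":{"commands":{"type":"array","items":{"type":"array"}},"newtons":{"type":"number"}},"required":["commands"]}

```bash
mkdir -p pics; ls; cat > h.py <<'E'
import numpy as np,cv2
from bench import observe, grab_frame, arm, models
from scipy.spatial.transform import Rotation as R
def cam(f):
    fl=f["img"].shape[0]/2/np.tan(np.radians(f["fov_y"])/2)
    K=np.array([[fl,0,f["cx"]],[0,fl,f["cy"]],[0,0,1]])
    return K,np.array(f["rvec"],float),np.array(f["tvec"],float)
def proj(f,P):
    K,r,t=cam(f); return cv2.projectPoints(np.atleast_2d(np.array(P,float)),r,t,K,None)[0][:,0]
def ray(f,uv):
    K,r,t=cam(f); Rm=cv2.Rodrigues(r)[0]; d=Rm.T@np.linalg.inv(K)@np.array([uv[0],uv[1],1.]); c=-Rm.T@t
    return c,d/np.linalg.norm(d)
def atz(f,uv,z):
    c,d=ray(f,uv); return c+d*(z-c[2])/d[2]
def tri(fs,uvs):
    A=np.zeros((3,3));b=np.zeros(3)
    for f,u in zip(fs,uvs):
        c,d=ray(f,u);M=np.eye(3)-np.outer(d,d);A+=M;b+=M@c
    return np.linalg.solve(A,b)
def save(f,n,s=1,crop=None):
    im=f["img"][:,:,::-1]
    if crop: im=im[crop[1]:crop[3],crop[0]:crop[2]]
    im=cv2.resize(im,None,fx=s,fy=s,interpolation=cv2.INTER_CUBIC); cv2.imwrite("pics/"+n+".png",im)
E
python3 - <<'E'
from h import *
o=observe();print({k:np.round(v,3).tolist() for k,v in o.items()},arm.finger_overhang)
F={}
for c in("scene","top"):
    f=F[c]=grab_frame(c);save(f,"a_"+c,1.5)
    print(c,f["fov_y"],f["cx"],f["cy"],f["rvec"],f["tvec"])
    for q in("gate_centre","third_end","stick_pivot","knob_centre","selector","spare_knob","relay","mug","spray_can","multimeter","screwdriver","solder_reel"):
        r=models.spot_point(q,c);print(q,[(np.round(x["location"],1).tolist(),round(x["p"],2)) for x in r[:3]])
E
```

```text
pics
{'time': 0.0, 'qpos': [1.226, 0.334, 0.04, 1.466, -0.013, 1.343, -0.058], 'qvel': [0.001, -0.0, -0.001, -0.002, 0.001, 0.001, -0.001], 'joint_torque': [-0.001, -65.637, 1.334, -40.381, -0.06, 0.045, 0.0], 'position': [0.158, -0.63, 0.247], 'tcp_rot': [-1.315, 1.027, -1.025], 'ft_force': [-1.225, -0.178, -0.225], 'moment': [-0.036, -0.013, -0.027], 'finger_gap': 0.087} 0.025
scene 53.62373189405119 256.50727225056767 201.18654032654058 [ 2.06095554  1.2219117  -0.51660524] [-0.21799722 -0.18639654  1.4600948 ]
gate_centre [([255.5, 245.1], 0.85)]
third_end [([255.8, 255.4], 0.97)]
stick_pivot [([394.6, 224.0], 0.29)]
knob_centre [([259.5, 197.5], 0.63)]
selector [([258.5, 274.1], 0.85)]
spare_knob [([293.2, 268.2], 0.45)]
relay [([232.5, 303.1], 0.65)]
mug [([368.1, 188.2], 0.74), ([235.3, 302.9], 0.46)]
spray_can [([127.4, 258.7], 0.77)]
multimeter [([130.7, 297.4], 0.56)]
screwdriver []
solder_reel [([395.5, 224.4], 0.94)]
top 53.73687115469363 250.37773838888876 190.39797456434337 [ 2.16285582 -2.1530957   0.11212705] [-1.24350037e-04  4.90103855e-01  1.08102906e+00]
gate_centre [([277.3, 148.6], 0.61)]
third_end [([263.2, 163.0], 0.64), ([286.4, 138.2], 0.63), ([279.2, 145.3], 0.36)]
stick_pivot [([275.6, 158.0], 0.93)]
knob_centre [([266.4, 161.3], 0.59)]
selector [([274.6, 160.2], 0.79)]
spare_knob [([243.3, 144.3], 0.7), ([276.5, 154.1], 0.31)]
relay [([312.9, 138.4], 0.57), ([390.5, 185.9], 0.29)]
mug [([109.6, 199.5], 0.56)]
spray_can [([380.1, 231.1], 0.66), ([261.0, 160.2], 0.23)]
multimeter [([385.4, 186.1], 0.79)]
screwdriver [([278.7, 195.0], 0.51)]
solder_reel [([123.4, 140.8], 0.82)]
```

View pics/a_scene.png

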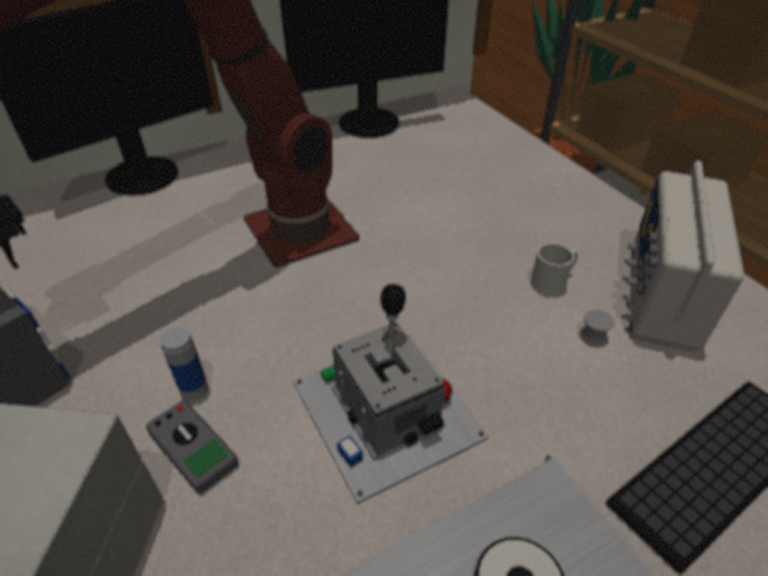

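View pics/a_top.png

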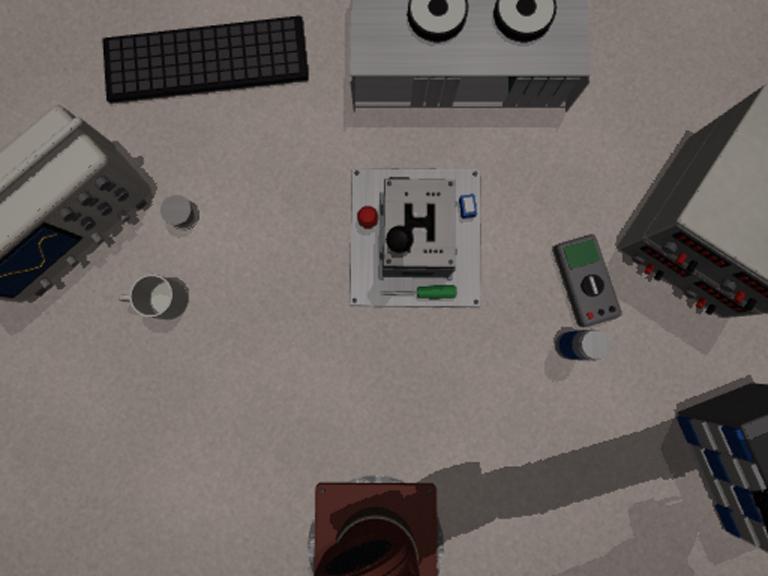

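```bash
python3 - <<'E'
from h import *
o=observe();print(o["time"])
f=grab_frame("top");save(f,"b_top",6,(225,100,330,210))
g=grab_frame("scene");save(g,"b_scene",5,(190,180,330,300))
gc=tri([f,g],[(279.5,148.6),(255.5,245.1)]);print("gate",gc, atz(f,(279.5,148.6),.135),atz(g,(255.5,245.1),.135))
kn=tri([f,g],[(266.4,159.5),(261,199)]);print("knob",kn)
for n,p in(("tl",(356,173)),("tr",(475,173)),("br",(475,301)),("bl",(354,301))): print(n,atz(f,(p[0]/1.5,p[1]/1.5),.01))
E
```

```text
1.3
gate [ 0.59303195 -0.0785851   0.12153107] [ 0.5906444 -0.0763182  0.135    ] [ 0.60217455 -0.08533897  0.135     ]
knob [ 0.54335791 -0.03813454  0.22455663]
tl [0.721983   0.04315768 0.01      ]
tr [ 0.72245033 -0.19792018  0.01      ]
br [ 0.46233961 -0.19407835  0.01      ]
bl [0.46132992 0.04476819 0.01      ]
```

View pics/b_top.png

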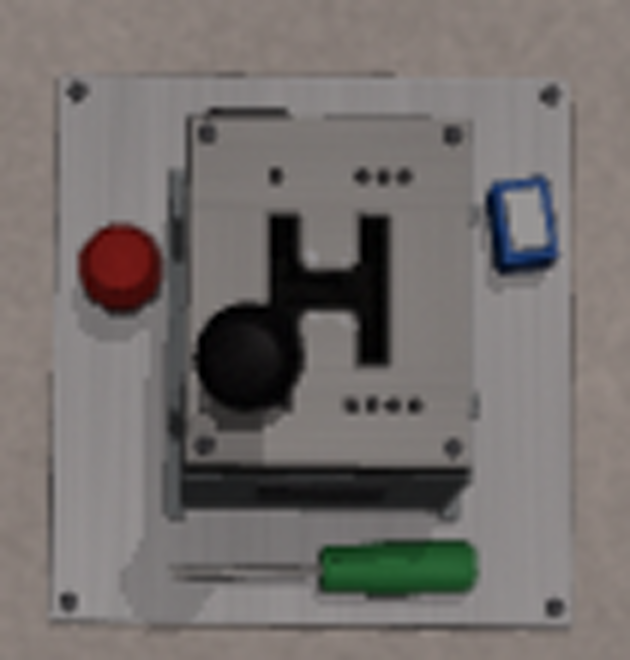

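View pics/b_scene.png

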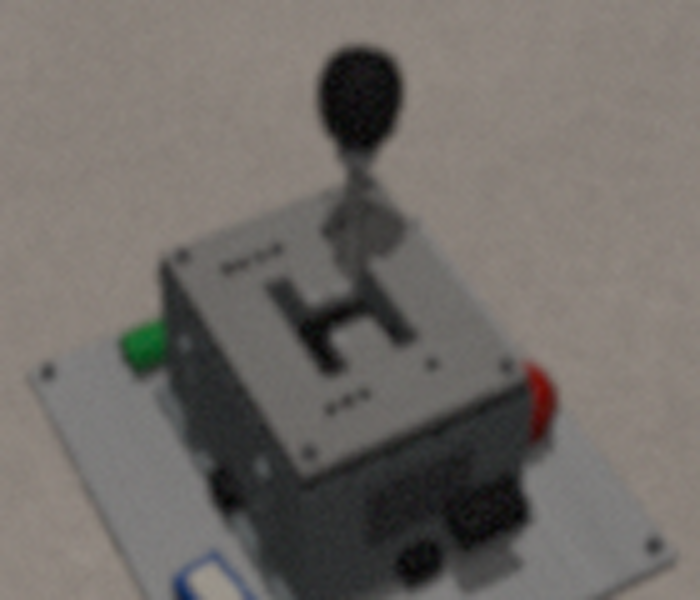

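```bash
cat >> h.py <<'E'
G=np.array([.591,-.076,.135]);PIV=np.array([.591,-.076,.024])
def st():
    o=observe();M=R.from_rotvec(o["tcp_rot"]).as_matrix()
    print("t",round(o["time"],2),"p",np.round(o["position"],4),"F",np.round(o["ft_force"],1),"gap",round(float(o["finger_gap"]),3));print("axes rows x,y,z:\n",np.round(M.T,3));return o,M
def rel(target):
    o,M=st(); print("tool shift cm",np.round(M.T@(np.array(target)-o["position"])*100,2))
E
python3 - <<'E'
from h import *
rel((.483,-.036,.29))
E
```

```text
t 1.4 p [ 0.1581 -0.6304  0.2475] F [-0.3 -0.1 -0.1] gap 0.087
axes rows x,y,z:
 [[ 0.243 -0.97  -0.   ]
 [-0.     0.    -1.   ]
 [ 0.97   0.243  0.   ]]
tool shift cm [-49.75  -4.24  45.97]
```

Emit:
servo_tool:
  commands:
    - [[0, -4.2, 0], 0.12, 1]
    - [[-4.5, -4.2, 4.2], 0.245, 1]
    - [[-9, -4.2, 8.4], 0.245, 1]
    - [[-13.5, -4.2, 12.6], 0.245, 1]
    - [[-18, -4.2, 16.6], 0.245, 1]
    - [[-22.5, -4.2, 20.8], 0.245, 1]
    - [[-27, -4.2, 25], 0.245, 1]
    - [[-31, -4.2, 28.7], 0.245, 1]
  newtons: 20

```text
time: 2.4
position: [0.3619, -0.2578, 0.2899]
tcp_rot: [-1.21, 1.207, -1.209]
ft_force: [1.0, -0.5, 0.2]
finger_gap: 0.0153
```

```bash
python3 - <<'E'
from h import *
rel((.483,-.036,.29))
E
```

```text
t 2.4 p [ 0.3619 -0.2578  0.2899] F [ 1.  -0.5  0.2] gap 0.015
axes rows x,y,z:
 [[ 0.002 -1.     0.001]
 [ 0.001 -0.001 -1.   ]
 [ 1.     0.002  0.001]]
tool shift cm [-2.216e+01 -2.000e-02  1.214e+01]
```

Emit:
servo_tool:
  commands:
    - [[-4, 0, 2.2], 0, 1]
    - [[-9, 0, 4.9], 0, 1]
    - [[-14, 0, 7.7], 0, 1]
    - [[-18.5, 0, 10.2], 0, 1]
    - [[-22.2, 0, 12.2], 0, 1]
    - [[-22.2, 2, 12.2], 0, 1]
    - [[-22.2, 2, 12.2], 0, 1]

```text
time: 3.28
position: [0.4822, -0.0376, 0.2685]
tcp_rot: [-1.211, 1.21, -1.207]
ft_force: [0.2, -0.7, 0.7]
finger_gap: 0.0001
```

```bash
python3 - <<'E'
from h import *
st()
g=grab_frame("scene");save(g,"c_scene",4,(170,110,340,260))
f=grab_frame("top");save(f,"c_top",4,(200,100,350,250))
E
```

```text
t 3.27 p [ 0.4822 -0.0376  0.2685] F [ 0.2 -0.7  0.7] gap 0.0
axes rows x,y,z:
 [[ 0.002 -1.    -0.   ]
 [-0.002  0.    -1.   ]
 [ 1.     0.002 -0.002]]
```

View pics/c_scene.png

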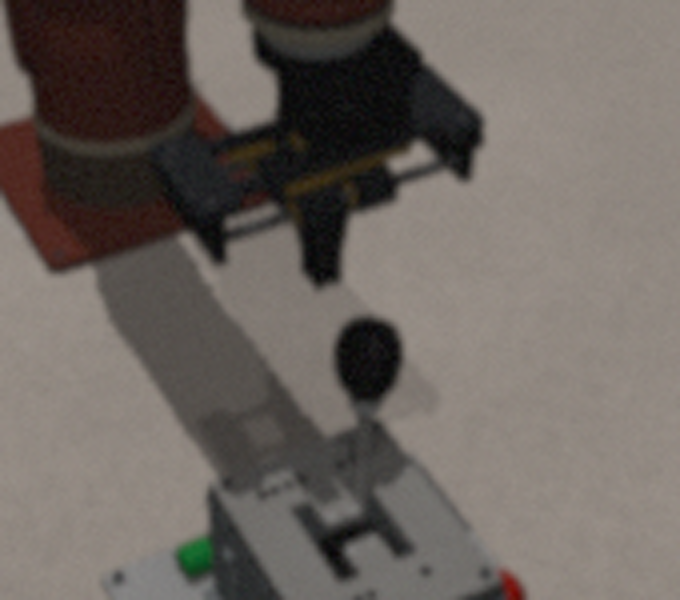

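View pics/c_top.png

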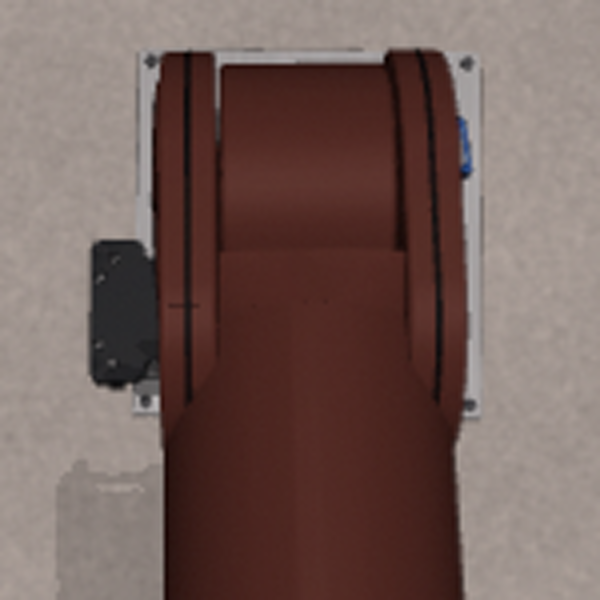

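Emit:
servo_tool:
  commands:
    - [[0, 2.7, 0], 0, 1]
    - [[0, 2.7, 0.7], 0, 1]
    - [[0, 2.7, 2], 0, 1]
    - [[0, 2.7, 2.8], 0, 1]
    - [[0, 2.7, 3.6], 0, 1]
    - [[0, 2.7, 4.4], 0, 1]
    - [[0, 2.7, 5.2], 0, 1]
    - [[0, 2.7, 5.2], 0, 1]

```text
time: 4.38
position: [0.5353, -0.0377, 0.2424]
tcp_rot: [-1.21, 1.209, -1.208]
ft_force: [-2.7, -0.9, 1.6]
finger_gap: 0.0004
```

```bash
python3 - <<'E'
from h import *
st()
g=grab_frame("scene");save(g,"d_scene",4,(170,140,340,290))
print(models.spot_point("knob_centre","scene")[:2])
E
```

```text
t 4.38 p [ 0.5353 -0.0377  0.2424] F [-2.7 -0.9  1.6] gap 0.0
axes rows x,y,z:
 [[ 0.001 -1.    -0.   ]
 [-0.     0.    -1.   ]
 [ 1.     0.001 -0.   ]]
[{'location': [263.7, 201.6], 'p': 0.9}, {'location': [232.1, 300.8], 'p': 0.6}]
```

View pics/d_scene.png

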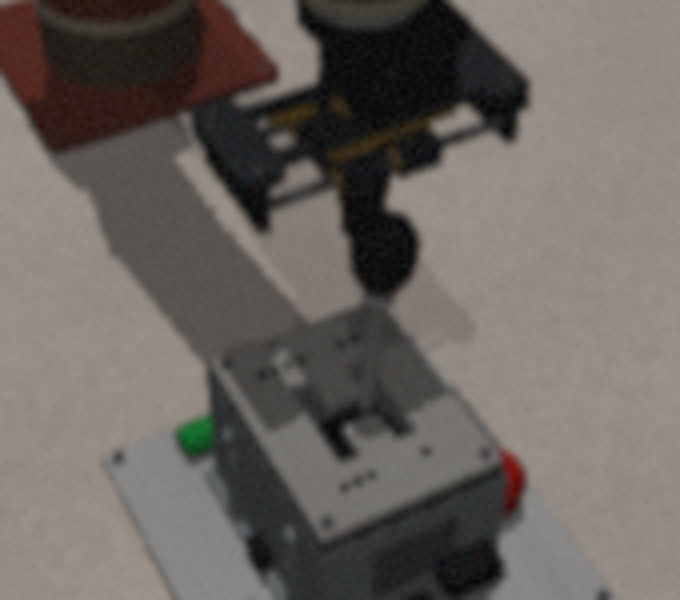

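```bash
cat >> h.py <<'E'
def knob(fo,ac): return PIV+.211*np.array([np.sin(fo),-np.cos(fo)*np.sin(ac),np.cos(fo)*np.cos(ac)])
def rodg(fo,ac):
    k=knob(fo,ac)-PIV; return PIV+k*.111/k[2]
E
python3 - <<'E'
from h import *
g=grab_frame("scene")
for fo in (-.255,-.23,-.15,-.1,-.05,0,.05,.255): print(fo,knob(fo,-.19).round(3),proj(g,knob(fo,-.19)).round(1),'R',knob(fo,.19).round(3),proj(g,knob(fo,.19)).round(1))
E
```

```text
-0.255 [ 0.538 -0.037  0.225] [[260.  197.6]] R [ 0.538 -0.115  0.225] [[232.4 208. ]]
-0.23 [ 0.543 -0.037  0.226] [[261.1 198.4]] R [ 0.543 -0.115  0.226] [[233.2 208.9]]
-0.15 [ 0.559 -0.037  0.229] [[264.6 201.5]] R [ 0.559 -0.115  0.229] [[236.  212.4]]
-0.1 [ 0.57  -0.036  0.23 ] [[266.8 203.7]] R [ 0.57  -0.116  0.23 ] [[237.8 214.8]]
-0.05 [ 0.58  -0.036  0.231] [[269.1 206.1]] R [ 0.58  -0.116  0.231] [[239.8 217.4]]
0 [ 0.591 -0.036  0.231] [[271.3 208.7]] R [ 0.591 -0.116  0.231] [[241.8 220.2]]
0.05 [ 0.602 -0.036  0.231] [[273.5 211.5]] R [ 0.602 -0.116  0.231] [[243.9 223.2]]
0.255 [ 0.644 -0.037  0.225] [[282.3 225.1]] R [ 0.644 -0.115  0.225] [[253.1 237.2]]
```

Emit:
servo_tool:
  commands:
    - [[0, 0, 0.8], 0, 1]
    - [[0, 0, 1.5], 0, 1]
    - [[0, 0, 2.0], 0, 1]
    - [[0, 0, 2.4], 0, 1]
    - [[0, 0, 2.4], 0, 1]
    - [[0, 0, 1.4], 0, 1]
    - [[0, 0, 0], 0, 1]
    - [[0, 0, -1], 0, 1]

```text
time: 5.52
position: [0.5238, -0.038, 0.2427]
tcp_rot: [-1.21, 1.208, -1.209]
ft_force: [0.7, 0.7, 0.6]
finger_gap: 0.0003
```

```bash
python3 - <<'E'
from h import *
st()
g=grab_frame("scene");save(g,"e_scene",4,(170,140,340,290))
print(models.spot_point("knob_centre","scene")[:2])
E
```

```text
t 5.53 p [ 0.5238 -0.038   0.2427] F [0.7 0.7 0.6] gap 0.0
axes rows x,y,z:
 [[ 0.001 -1.     0.001]
 [ 0.    -0.001 -1.   ]
 [ 1.     0.001  0.   ]]
[{'location': [270.4, 207.2], 'p': 0.8}]
```

View pics/e_scene.png

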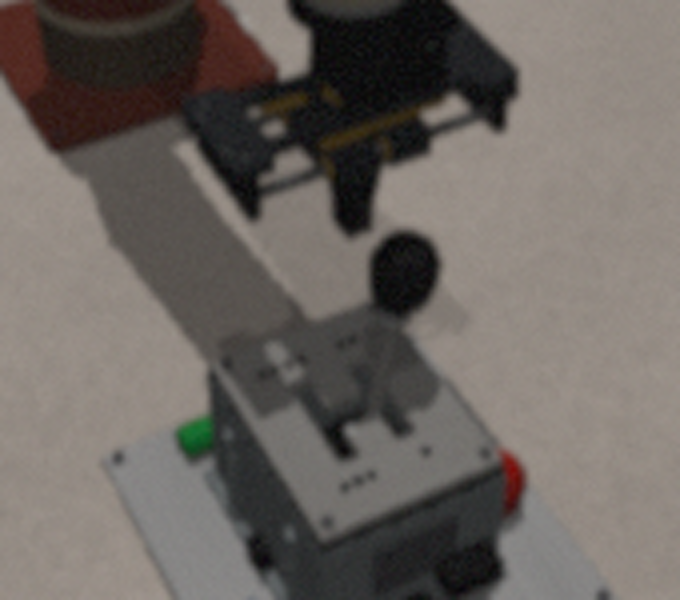

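Emit:
servo_tool:
  commands:
    - [[0, 0, 2.2], 0, 1]
    - [[0, 0, 3.2], 0, 1]
    - [[0, 0, 3.7], 0, 1]
    - [[0, 0, 3.7], 0, 1]
    - [[0, 0, 1.5], 0, 1]
    - [[-2, 0, -0.5], 0, 1]
    - [[-6.5, 0, 0], 0, 1]
    - [[-6.5, 0, 4], 0, 1]

```text
time: 6.62
position: [0.5641, 0.0314, 0.2441]
tcp_rot: [-1.211, 1.203, -1.206]
ft_force: [0.7, -1.1, 1.4]
finger_gap: 0.0004
```

```bash
python3 - <<'E'
from h import *
st()
g=grab_frame("scene");save(g,"f_scene",4,(170,140,340,290))
print(models.spot_point("knob_centre","scene")[:2])
E
```

```text
t 6.62 p [0.5641 0.0314 0.2441] F [ 0.7 -1.1  1.4] gap 0.0
axes rows x,y,z:
 [[ 0.006 -1.     0.   ]
 [ 0.002 -0.    -1.   ]
 [ 1.     0.006  0.002]]
[{'location': [273.2, 207.5], 'p': 0.69}]
```

View pics/f_scene.png

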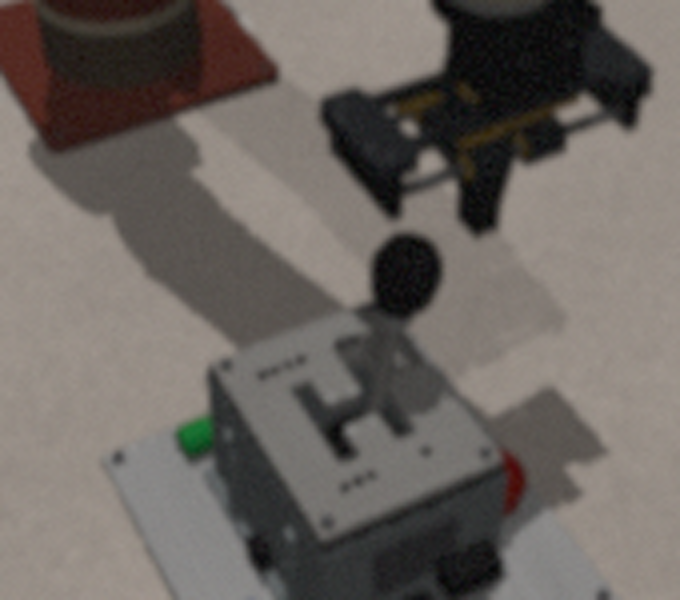

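Emit:
servo_tool:
  commands:
    - [[0, 0, 2.6], 0, 1]
    - [[1, 0, 2.6], 0, 1]
    - [[2.2, 0, 2.6], 0, 1]
    - [[3.2, 0, 2.6], 0, 1]
    - [[4.2, 0, 2.6], 0, 1]
    - [[5.2, 0, 2.6], 0, 1]
    - [[6, 0, 2.6], 0, 1]
    - [[6, 0, 2.6], 0, 1]

```text
time: 7.72
position: [0.5908, -0.0339, 0.2425]
tcp_rot: [-1.209, 1.209, -1.21]
ft_force: [-0.2, 0.5, -0.2]
finger_gap: 0.0002
```

```bash
python3 - <<'E'
from h import *
st()
g=grab_frame("scene");save(g,"g_scene",4,(170,140,340,290))
print(models.spot_point("knob_centre","scene")[:2])
for ac in(-.19,-.1,0,.1,.15,.19): print(ac,knob(0,ac).round(3),proj(g,knob(0,ac)).round(1))
E
```

```text
t 7.72 p [ 0.5908 -0.0339  0.2425] F [-0.2  0.5 -0.2] gap 0.0
axes rows x,y,z:
 [[-0.    -1.     0.001]
 [-0.    -0.001 -1.   ]
 [ 1.    -0.    -0.   ]]
[{'location': [260.4, 213.0], 'p': 0.97}]
-0.19 [ 0.591 -0.036  0.231] [[271.3 208.7]]
-0.1 [ 0.591 -0.055  0.234] [[264.5 210.5]]
0 [ 0.591 -0.076  0.235] [[256.8 213.3]]
0.1 [ 0.591 -0.097  0.234] [[248.9 216.6]]
0.15 [ 0.591 -0.108  0.233] [[245.  218.6]]
0.19 [ 0.591 -0.116  0.231] [[241.8 220.2]]
```

View pics/g_scene.png

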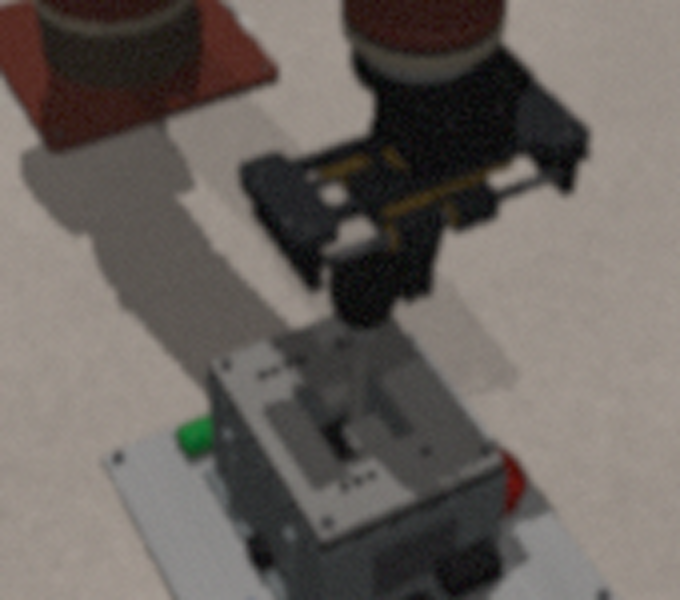

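Emit:
servo_tool:
  commands:
    - [[1, 0, 0], 0, 1]
    - [[2, 0, 0], 0, 1]
    - [[3, 0, 0], 0, 1]
    - [[3.8, 0, 0], 0, 1]
    - [[4.5, 0, 0], 0, 1]
    - [[4.5, 0, 0], 0, 1]

```text
time: 8.57
position: [0.5908, -0.079, 0.2422]
tcp_rot: [-1.21, 1.21, -1.21]
ft_force: [-0.5, -0.2, -0.9]
finger_gap: 0.0004
```

```bash
python3 - <<'E'
from h import *
st()
g=grab_frame("scene");save(g,"i_scene",4,(170,140,340,290))
print(models.spot_point("knob_centre","scene")[:2])
E
```

```text
t 8.57 p [ 0.5908 -0.079   0.2422] F [-0.5 -0.2 -0.9] gap 0.0
axes rows x,y,z:
 [[-0.001 -1.     0.001]
 [-0.001 -0.001 -1.   ]
 [ 1.    -0.001 -0.001]]
[{'location': [242.0, 215.2], 'p': 0.76}]
```

View pics/i_scene.png

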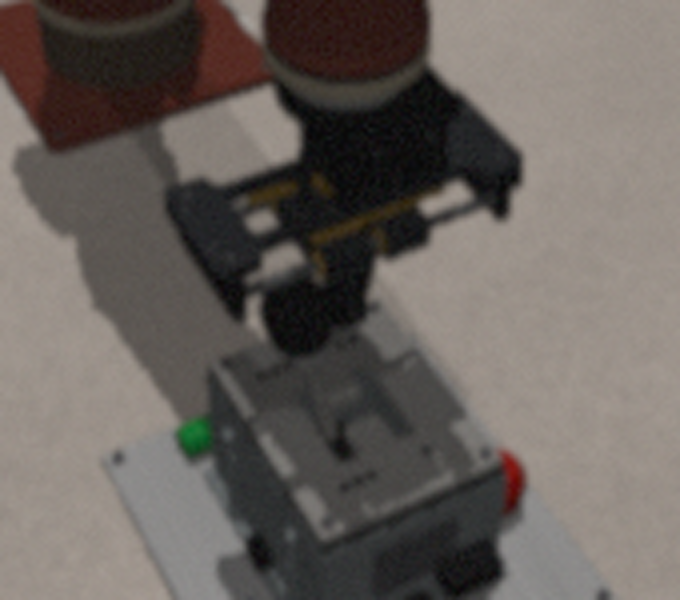

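Emit:
servo_tool:
  commands:
    - [[0.3, 0, 0], 0, 1]
    - [[0.5, 0, 0], 0, 1]
    - [[0.5, 0, 0], 0, 1]

```text
time: 9.05
position: [0.5908, -0.0826, 0.2423]
tcp_rot: [-1.21, 1.209, -1.208]
ft_force: [-0.2, 1.7, -0.6]
finger_gap: 0.0003
```

Emit:
servo_tool:
  commands:
    - [[-2, 0, 0], 0, 1]
    - [[-2.5, 0, -3], 0, 1]
    - [[-2.5, 0, -7.5], 0, 1]
    - [[0.5, 0, -7.5], 0, 1]
    - [[3, 0, -7], 0, 1]
    - [[3, 0, -7], 0, 1]

```text
time: 9.8
position: [0.521, -0.1139, 0.2427]
tcp_rot: [-1.209, 1.21, -1.211]
ft_force: [-0.5, -0.2, 0.2]
finger_gap: 0.0001
```

```bash
python3 - <<'E'
from h import *
st()
g=grab_frame("scene");save(g,"j_scene",4,(170,140,340,290))
print(models.spot_point("knob_centre","scene")[:2])
E
```

```text
t 9.8 p [ 0.521  -0.1139  0.2427] F [-0.5 -0.2  0.2] gap 0.0
axes rows x,y,z:
 [[-0.002 -1.     0.001]
 [ 0.    -0.001 -1.   ]
 [ 1.    -0.002  0.   ]]
[{'location': [242.2, 219.1], 'p': 0.58}]
```

View pics/j_scene.png

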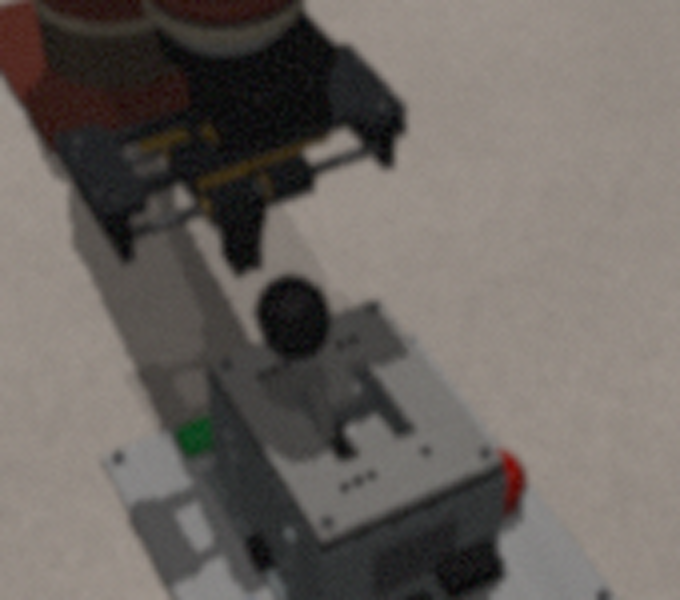

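Emit:
servo_tool:
  commands:
    - [[0, 0, 2.5], 0, 1]
    - [[0, 0, 3.5], 0, 1]
    - [[0, 0, 4.4], 0, 1]
    - [[0, 0, 5.3], 0, 1]
    - [[0, 0, 6.2], 0, 1]
    - [[0, 0, 7], 0, 1]
    - [[0, 0, 7.5], 0, 1]

```text
time: 10.78
position: [0.5963, -0.1127, 0.2423]
tcp_rot: [-1.21, 1.209, -1.208]
ft_force: [-2.2, 0.4, 0.7]
finger_gap: 0.0008
```

```bash
python3 - <<'E'
from h import *
st()
g=grab_frame("scene");save(g,"k_scene",4,(170,140,340,290))
for fo in(.1,.15,.2,.255): print(fo,knob(fo,.19).round(3),proj(g,knob(fo,.19)).round(1),((proj(g,knob(fo,.19))-[170,140])*4).round())
E
```

```text
t 10.78 p [ 0.5963 -0.1127  0.2423] F [-2.2  0.4  0.7] gap 0.001
axes rows x,y,z:
 [[ 0.001 -1.    -0.   ]
 [-0.     0.    -1.   ]
 [ 1.     0.001 -0.   ]]
0.1 [ 0.612 -0.116  0.23 ] [[246.1 226.4]] [[304. 345.]]
0.15 [ 0.623 -0.115  0.229] [[248.3 229.7]] [[313. 359.]]
0.2 [ 0.633 -0.115  0.227] [[250.6 233.2]] [[322. 373.]]
0.255 [ 0.644 -0.115  0.225] [[253.1 237.2]] [[333. 389.]]
```

View pics/k_scene.png

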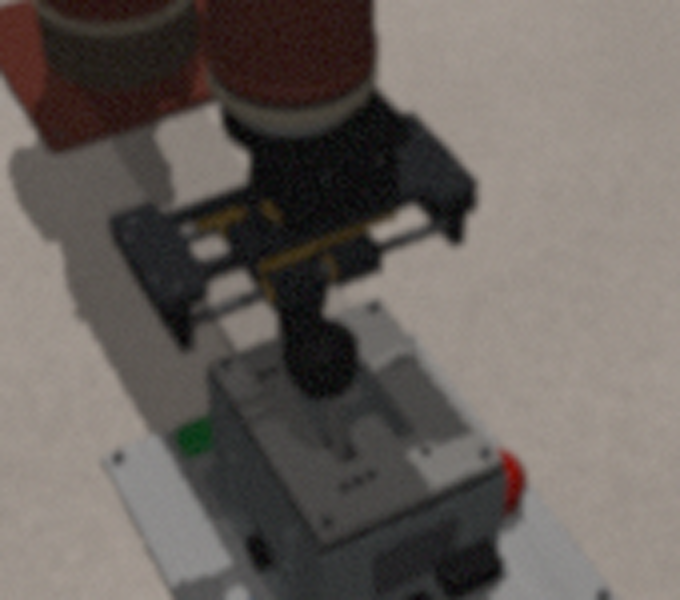

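Emit:
servo_tool:
  commands:
    - [[0, 0, 0.6], 0, 1]
    - [[0, 0, 1.1], 0, 1]
    - [[0, 0, 1.4], 0, 1]
    - [[0, 0, 1.6], 0, 1]
    - [[0, 0, 1.6], 0, 1]

```text
time: 11.45
position: [0.612, -0.1127, 0.2425]
tcp_rot: [-1.21, 1.209, -1.208]
ft_force: [-3.2, 0.9, -2.1]
finger_gap: 0.0002
```

Emit:
servo_tool:
  commands:
    - [[0, 0, 0.1], 0, 1]
    - [[0, 0, 0.2], 0, 1]
    - [[0, 0, 0.2], 0, 1]

```text
time: 11.82
position: [0.614, -0.1127, 0.2426]
tcp_rot: [-1.209, 1.209, -1.209]
ft_force: [-2.7, 0.6, -1.7]
finger_gap: 0.0003
```

Still only sliding friction; onwards in small steps.

Emit:
servo_tool:
  commands:
    - [[0, 0, 0.1], 0, 1]
    - [[0, 0, 0.2], 0, 1]
    - [[0, 0, 0.2], 0, 1]

```text
time: 12.2
position: [0.6161, -0.1127, 0.2426]
tcp_rot: [-1.21, 1.209, -1.209]
ft_force: [-2.0, 0.8, -1.5]
finger_gap: 0.0006
```

Emit:
servo_tool:
  commands:
    - [[0, 0, 0.1], 0, 1]
    - [[0, 0, 0.2], 0, 1]
    - [[0, 0, 0.2], 0, 1]

```text
time: 12.58
position: [0.618, -0.1127, 0.2426]
tcp_rot: [-1.21, 1.209, -1.209]
ft_force: [-3.1, 0.1, -2.4]
finger_gap: 0.0005
```

```bash
python3 - <<'E'
from h import *
g=grab_frame("scene");save(g,"l_scene",5,(200,170,330,280))
print(((proj(g,knob(.255,.19))-[200,170])*5).round(),((proj(g,rodg(.255,.19))-[200,170])*5).round())
E
```

```text
[[266. 336.]] [[274. 410.]]
```

View pics/l_scene.png

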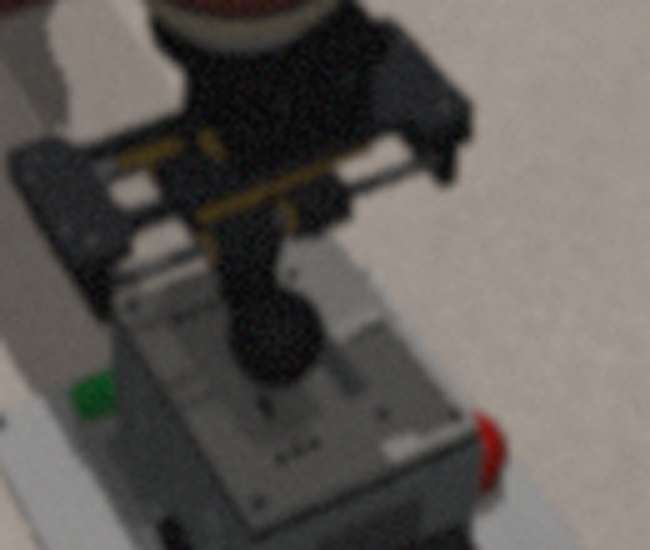

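Emit:
servo_tool:
  commands:
    - [[0, 0, 0.1], 0, 1]
    - [[0, 0, 0.2], 0, 1]
    - [[0, 0, 0.2], 0, 1]

```text
time: 13.0
position: [0.6196, -0.1127, 0.2423]
tcp_rot: [-1.21, 1.21, -1.208]
ft_force: [-4.9, 1.1, -2.4]
finger_gap: 0.0008
```

Emit:
servo_tool:
  commands:
    - [[0, 0, 0.1], 0, 1]
    - [[0, 0, 0.2], 0, 1]
    - [[0, 0, 0.2], 0, 1]

```text
time: 13.38
position: [0.6209, -0.1127, 0.2421]
tcp_rot: [-1.212, 1.211, -1.207]
ft_force: [-9.8, 1.0, -0.1]
finger_gap: 0.0003
```

The force has risen at about 4 N/mm to 9.8 N, so the rod is at the slot's end. I'll back off straight and look.

Emit:
servo_tool:
  commands:
    - [[0, 0, 0], 0, 1]
    - [[0, 0, -1], 0, 1]
    - [[0, 0, -4], 0, 1]
    - [[0, 0, -8], 0, 1]
    - [[0, -3, -12], 0, 1]
    - [[0, -5, -14], 0, 1]
    - [[0, -5, -14], 0, 1]

```text
time: 14.25
position: [0.4825, -0.1134, 0.2952]
tcp_rot: [-1.207, 1.204, -1.215]
ft_force: [0.2, -1.3, 0.1]
finger_gap: 0.0002
```

```bash
python3 - <<'E'
from h import *
st()
g=grab_frame("scene");save(g,"m_scene",5,(200,170,330,280))
print(((proj(g,knob(.255,.19))-[200,170])*5).round(),((proj(g,rodg(.255,.19))-[200,170])*5).round())
save(grab_frame("scene"),"m_full",1.5)
E
```

```text
t 14.25 p [ 0.4825 -0.1134  0.2952] F [ 0.2 -1.3  0.1] gap 0.0
axes rows x,y,z:
 [[-0.    -1.     0.003]
 [ 0.006 -0.003 -1.   ]
 [ 1.    -0.     0.006]]
[[266. 336.]] [[274. 410.]]
```

View pics/m_scene.png

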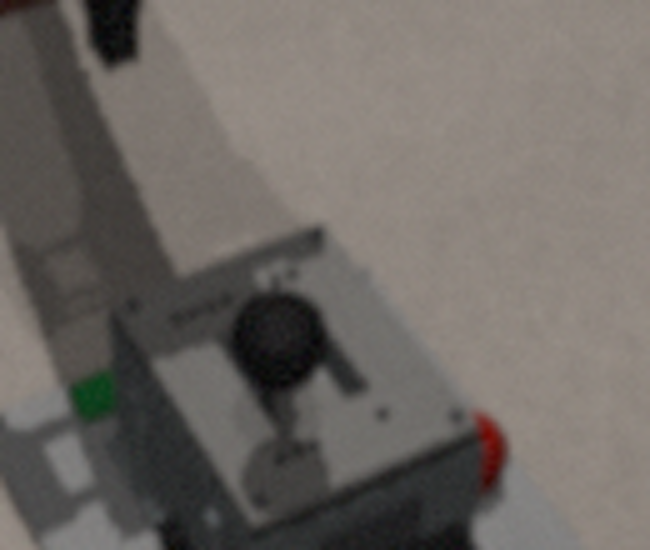

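View pics/m_full.png

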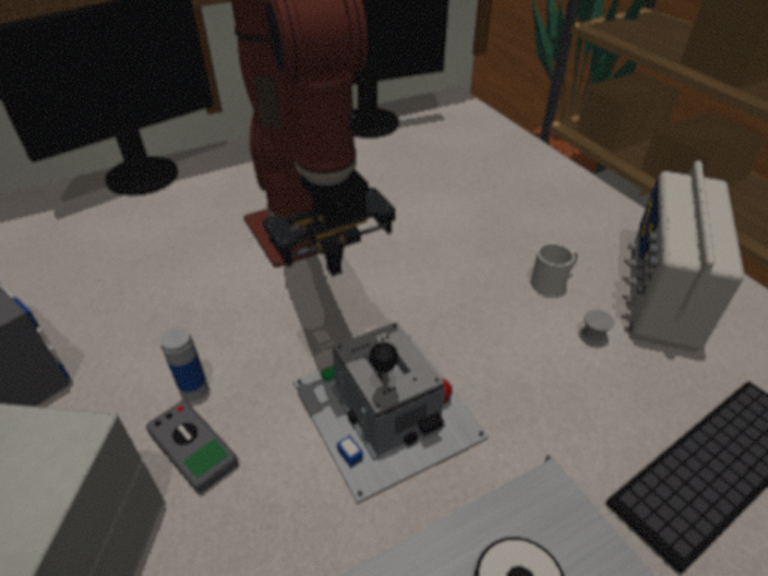

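Emit:
servo_tool:
  commands:
    - [[4, 0, 0], 0, 1]
    - [[9, 0, 0], 0, 1]
    - [[14, 0, 0], 0, 1]
    - [[19, 0, 0], 0, 1]
    - [[24, 0, 0], 0, 1]
    - [[29, 0, 0], 0, 1]
    - [[32, 0, 0], 0, 1]
    - [[32, 0, 0], 0, 1]

```text
time: 15.35
position: [0.4817, -0.4355, 0.2899]
tcp_rot: [-1.208, 1.213, -1.209]
ft_force: [-0.5, 0.6, -0.5]
finger_gap: 0.0005
```

```bash
python3 - <<'E'
from h import *
st()
f=grab_frame("top");save(f,"n_top",6,(225,100,330,200))
print(((proj(f,knob(.255,.19))-[225,100])*6).round(),((proj(f,knob(.2,.19))-[225,100])*6).round())
E
```

```text
t 15.35 p [ 0.4817 -0.4355  0.2899] F [-0.5  0.6 -0.5] gap 0.001
axes rows x,y,z:
 [[-0.003 -1.    -0.001]
 [-0.002  0.001 -1.   ]
 [ 1.    -0.003 -0.002]]
[[435. 115.]] [[437. 140.]]
```

View pics/n_top.png

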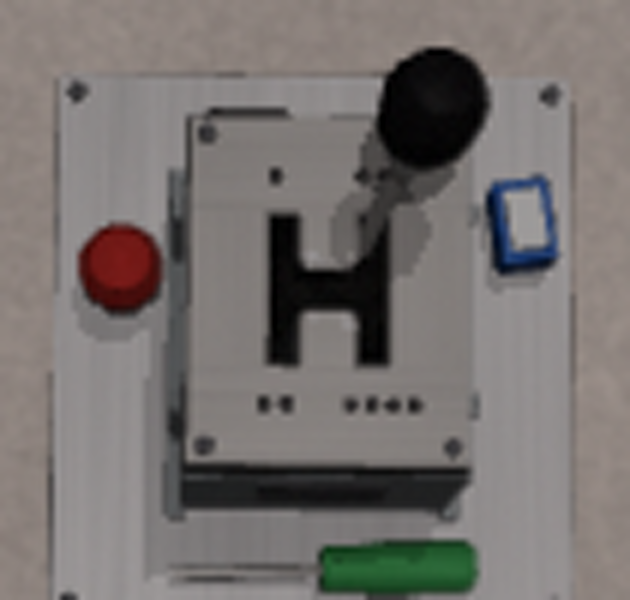

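```bash
python3 - <<'E'
from h import *
print(arm.finish_job(),observe()["time"])
E
```

```text
the job is handed in; nothing more can be done
the job is handed in; nothing more can be done
```

The stick is home in third with the arm clear of it, and I handed the job in at about 15.4 s of the 51 s allowed.

With closed fingertips I pushed the knob from near second to neutral, then across to the right-hand slot from its left side, then forward from behind. It never went towards fourth.

**Contact forces:** in the readings, sliding took about 2–3 N. At the slot's end the force rose at about 4 N/mm to 9.8 N, and I backed off there.

**Last checks:**
- **Stick position:** with the arm moved aside, the top picture showed the knob at crop pixel (433, 107). The position expected at fore = 0.255 was (435, 115), so it is fully home to within the calibration and by-eye error of about 1–2 px.
- **Other items:** the spare knob, relay and screwdriver were where they started in the top view. The mug, spray can, multimeter and reel also looked unmoved in the scene view.
- **Disagreement:** the tool stopped about 6 mm further forward than I had worked out. I think this is from assuming the fingers about 4 mm too thick, plus some give at the slot's end; both cameras agree that the stick is home.

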